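Seat the rotor's retaining clip on the centrifuge spindle

TASK

The bench centrifuge's rotor is on its spindle but not yet locked. Pick up the open steel retaining clip from the bench, keep it flat and slide it sideways into the groove round the spindle just above the washer on the rotor's hub, and press until it snaps fully home round the spindle, then let go. Feel your way and do not force it (pushing the clip or the machine with more than about 15 N would bend the spindle), and leave the collar, the screwdriver and the bottle where they are.

Things in the scene. Friction and masses are not known exactly. Their poses are not given: they have to be found in the camera images.
- clip: Loose flat U-shaped clip of plain steel, 4 mm thick, about 70 g, lying flat, tab up. Origin: centre of its seat, on the underside; +x points out of the open mouth (the way to push), +z up. Prongs along x at y = +-9 to +-14 mm, ending at x = 12 mm; closed end of the U at x = -8.5 mm, 34 mm wide; plate ends at x = -42 mm. Seated, its origin lies within 1.5 mm of the spindle axis; the tab may sag 6 deg.
- clip_mouth (a point): Middle of the clip's mouth, at clip x = 7.4 mm, underside. On each prong here a rounded inward bump, 4 mm radius centred at y = +-10 mm, narrows the mouth to 12 mm; the prongs spring apart over the 16 mm neck at a push of about 4 to 10 N, which peaks while the clip's origin is some 6 to 13 mm short of the spindle axis and then drops; fully home it stops hard.
- clip_tab (a point): Middle of the top of the clip's grip tab: an upright block 20 mm long along clip x (x = -42 to -22 mm), 12 mm wide across y, from 4 to 38 mm above the underside. Take it across y, from above. This point is 32 mm behind the clip's origin.
- centrifuge: Fixed white bench centrifuge, lid off: housing 200 x 200 x 78 mm, black ring up to 87 mm. Origin under its centre, on the bench. On its vertical axis sits the aluminium rotor: dished disc 152 mm in diameter with tube caps, highest 110 to 135 mm over the bench, and in the middle a hub 64 mm in diameter with a flat top. A steel spindle stands up through the hub.
- spindle (a point): Point on the vertical spindle axis, 140 mm over the bench, at the nominal height of the groove's lower side. The groove is a neck 16 mm in diameter and 6.5 mm high; above it is a head 27 mm in diameter, 17 mm high, with a chamfered top; below it a washer 28 mm in diameter lies on the hub. The axis is true in x and y. The clip may enter from any side.
- hub_top (a point): Point on the spindle axis at the nominal height of the hub's flat top, 2 mm below the groove's lower side (the washer is 2 mm thick). Hub, washer, groove and head all stand together up to 12 mm higher or lower than nominal, depending on the adapter under the rotor; this is not measured: find it by touch, e.g. lower the prongs gently onto the rigid hub top beside the washer, then lift 2 to 4 mm.
- collar: Loose dark steel collar (plain closed ring) 38 mm outside, 21 mm inside, 12 mm high; leave it. Origin under its centre.
- screwdriver: Loose screwdriver 180 mm long lying on the bench along its x; leave it. Origin at its middle, on the underside.
- bottle: Loose amber bottle 50 mm in diameter, 95 mm high; leave it. Origin under its centre.

How it is judged (in metres and radians):
On the way, in this order (a step that is already met when the one before it is completed fails the run):
1. the clip is picked up, clear of the bench (height (world z) of clip above 0.04 m), for 0.2 s.
2. the clip's mouth is against the neck in the groove, flat (horizontal distance between clip and spindle below 0.0155 m and z of clip in the frame of spindle between -0.0145 and 0.017 m and angle between clip's own z axis and vertical below 0.2 rad).
At the end, for the whole second after the job is handed in: The clip sits in the groove round the spindle's neck, its origin within 2.5 mm of the spindle axis (only possible with both prongs snapped past the neck), lying flat within 0.2 rad, at rest and released (horizontal distance between clip and spindle below 0.0025 m and z of clip in the frame of spindle between -0.0145 and 0.017 m and angle between clip's own z axis and vertical below 0.2 rad and linear speed of clip below 0.02 m/s); the robot touches nothing.
It fails at once if the clip is pressed against the centrifuge or spindle with more than 26 N (contact force between clip and centrifuge above 26 N).
It fails at once if the robot pushes on the centrifuge with more than 26 N (contact force between any of the fingers, the arm and centrifuge above 26 N).
It fails at once if the collar, the screwdriver or the bottle is moved by more than 25 mm (distance of any of collar, screwdriver, bottle from where it was at the start of the episode above 0.025 m).
It also fails if it takes over 58 s, if anything falls off the work surface, if the arm or the gripper's body presses on something with over 40 N, if the wrist force passes 120 N, or if a joint passes its speed limit or range.

ROBOT

A 6-joint arm with a two-finger parallel gripper is mounted at the origin on the work surface. World frame = base frame: x ahead of the robot, y to its left, z up, the work surface at z = 0. Lengths are in mm, angles in rad, forces in N, time in s.
With the tool pointing down it reaches from about 325 to 900 mm from the base axis. Payload 3.5 kg.
Tool frame: the origin (TCP) lies on the front face of the gripper's body, between the roots of the fingers; the fingertips stand 73 mm ahead of it and the grasp point (between the pads) lies ctrl.hold_point_z ahead of it (ctrl.hold_point_z is the distance from the TCP to the grasp point, in mm); z points along the fingers, x is the direction in which the jaws open and shut, and the axes are right-handed (so a half turn about z gives the same grasp; the last joint's range is limited). The gripper opens to 85 mm and grips with 20 to 120 N. Pads are 22 mm wide; open, the fingers measure 114 mm over their backs; the gripper's body (76 mm by 85 mm) begins 54 mm behind the grasp point. The pads swing forward as they close: fully open they stand 13 mm farther back than shut.
Start: joints at [1.01, 0.276, -0.026, 1.268, 0, 1.467], TCP at [276.24, 560.637, 303.913] pointing down, gripper open.
Joint ranges: [-3.12, 3.12], [-0.85, 1.88], [-1.08, 1.24], [-1.95, 2.15], [-1.57, 1.53], [-3.14, 3.14]. Speed limits (rad/s): [2.57, 2.57, 3.14, 3.14, 3.14, 3.14].

INTERFACE

Orientations are given as a unit quaternion [x, y, z, w].
In Python, from cell import ctrl, viewer, spotter gives the robot as it stands. Calls block until the motion is done:
- ctrl.move_ptp(position, orientation): joint-space move of the TCP to a pose.
- ctrl.move_straight(position, rotation=None, velocity=150): straight line of the TCP; rotation=None keeps the orientation; velocity is the mean speed in mm/s.
- ctrl.goto_joints(angles): joint-space move.
- ctrl.set_gripper(opening, f_grip=None): opening from 0.0 (shut) to 1.0 (fully open); f_grip is the grip in N (None keeps the last); returns when the fingers have stopped.
- ctrl.hold(seconds).
- ctrl.ik(position, orientation): joint angles nearest the present ones, or None.
- ctrl.state(): the state.
- viewer.camera(name): name is "scene" or "top" or "wrist"; returns the picture (400x640x3 uint8, blue, green, red); there is no depth.
- viewer.camera_info(name): a dict with "fov_y" (degrees; the focal length in pixels is half the picture's height over the tangent of half this angle, whatever the lens; pixels are square), "cx", "cy" (the principal point, pixels), "extrinsics" (4x4, takes a point from camera to world coordinates). Camera axes: x right, y up, looking along -z (the intrinsics and any distortion apply to the point x, -y, -z); pixel columns grow to the right and rows downward; lengths in mm; the calibration is good to about 2 mm. A picture is of the moment at which its call begins: read the wrist's pose just before it. camera_info takes no time and is no camera call; for the wrist camera it gives the pose at the moment of the call.
A pose or a line that the arm cannot do raises ctrl.IKError and nothing moves.
- ctrl.hand_in(): hands the job in, once; it reports no verdict.
Trained networks look in the newest picture that a camera, given by its name, has taken for a name from the list of things; names that differ only in an ending like _2 or _b are one class to them, and where a whole thing is asked for, a point or a joint stands for the part that bears it (a point fixed in the world has none). Each returns a list of dicts, best first, with "conf" (0 to 1); they miss things now and then, are a little off and sometimes report something else, mostly with a low value. They report only what shows in the picture. A call takes as long as a camera call.
- spotter.masks_of(target, camera): "pixels" (400x640 bool, what is visible of it).
- spotter.landmark_of(target, camera): "point" ([x, y, z] in mm, in world coordinates, good to about 4 mm: a listed point, or the origin of a listed thing).
The state is a dict: "time_s": time; "joint_pos": joint angles; "qd": joint speeds; "joint_efforts": joint torques, N m; "tcp_pos": TCP position; "ee_rot": TCP orientation; "wrist_force": force on the tool from outside, world axes, zero at the start; "wrist_torque": the same for the moment, N m; "grip_width": opening from 0.0 (shut) to 1.0 (fully open).
Only numpy, scipy, OpenCV 4.12 (cv2) and the standard library are available. Lean on these libraries where they do the work, as an engineer would, in place of code of your own. Each camera call takes 0.05 s, during which the arm holds its last target. There are 200 camera calls.

## Working session

There is one attempt and no reset: what is moved stays moved. The work goes in short steps, each a Python script; the robot and the scene stay as the last script left them, time stands still between calls to the robot, and variables do not carry over. Pictures are saved under pics/ and viewed, about 8 in all and at most 12, crops included, and the job is handed in when it is done.

```bash
ls; mkdir -p pics; python3 - <<'E'
from cell import ctrl, viewer, spotter
import cv2, numpy as np
ims=[]
for c in ["scene","top"]:
    im=viewer.camera(c); ims.append(im)
    i=viewer.camera_info(c); print(c,i["fov_y"],i["cx"],i["cy"],np.round(i["extrinsics"],3).tolist(),[k for k in i])
    for t in ["clip","clip_mouth","clip_tab","centrifuge","spindle","collar","screwdriver","bottle"]:
        r=spotter.landmark_of(t,c)
        print(t,[(np.round(d["point"],1).tolist(),round(d["conf"],2)) for d in r[:2]])
cv2.imwrite("pics/a.png",cv2.resize(np.vstack(ims),(800,1000))[:500]); cv2.imwrite("pics/b.png",ims[1])
print(ctrl.hold_point_z, ctrl.state())
E
```

```text
pics
scene 42.31642921765939 314.11496533952067 203.25032157619304 [[0.865, -0.43, 0.258, 920.508], [0.501, 0.729, -0.466, -624.487], [0.012, 0.532, 0.846, 1256.058], [0.0, 0.0, 0.0, 1.0]] ['fov_y', 'cx', 'cy', 'extrinsics']
clip [([523.5, -363.0, -2.6], 0.69)]
clip_mouth [([525.7, -366.7, -1.9], 0.68)]
clip_tab [([500.4, -348.5, 37.9], 0.72)]
centrifuge [([614.2, 72.2, 0.2], 0.67)]
spindle [([496.7, -345.6, 39.0], 0.61), ([612.5, 74.7, 135.6], 0.6)]
collar [([459.9, -171.1, -0.5], 0.42)]
screwdriver [([706.9, -204.5, -1.9], 0.57)]
bottle [([464.9, 362.3, 3.7], 0.61)]
top 44.10878639510582 317.78681651685224 198.9628884257981 [[0.002, 0.997, -0.081, 475.867], [-1.0, 0.001, -0.016, 1.792], [-0.016, 0.081, 0.997, 1466.071], [0.0, 0.0, 0.0, 1.0]] ['fov_y', 'cx', 'cy', 'extrinsics']
clip [([522.6, -364.0, -1.5], 0.67)]
clip_mouth [([535.1, -364.3, -2.3], 0.45)]
clip_tab [([493.4, -342.8, 40.2], 0.66)]
centrifuge [([609.4, 70.4, 1.2], 0.97), ([704.9, -204.2, -0.7], 0.25)]
spindle [([614.8, 75.7, 141.2], 0.63), ([523.6, -364.9, -2.8], 0.42)]
collar [([454.4, -173.7, 2.7], 0.55)]
screwdriver [([706.5, -205.5, 0.3], 0.57), ([495.0, -346.0, 37.9], 0.41)]
bottle [([466.0, 361.9, 2.1], 0.51)]
53.900000000000006 {'time_s': 0.9, 'joint_pos': array([ 1.00965328e+00,  2.76386469e-01, -2.63700591e-02,  1.26799754e+00,
        1.23522278e-05,  1.46739965e+00]), 'qd': array([-0.0006736 , -0.00070625, -0.00081027,  0.00063451,  0.00204778,
       -0.0013826 ]), 'joint_efforts': array([ 6.79234181e-04, -4.45480263e+01,  2.95567167e+01,  6.17103378e-04,
       -8.11586983e-05,  2.72015733e-06]), 'tcp_pos': array([276.21540442, 560.66398711, 303.93583919]), 'ee_rot': array([ 8.49095873e-01,  5.28238769e-01,  1.62923710e-05, -1.48024236e-05]), 'wrist_force': array([ 0.00957268,  0.714247  , -0.14406839]), 'wrist_torque': array([ 0.02604949,  0.01521211, -0.03183178]), 'grip_width': 0.9987305005742922}
```

View pics/b.png

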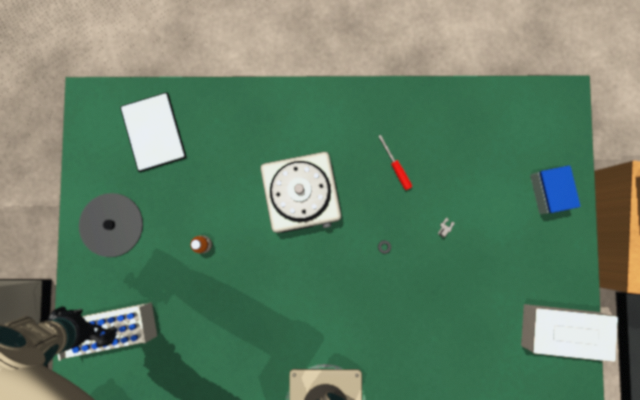

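View pics/a.png

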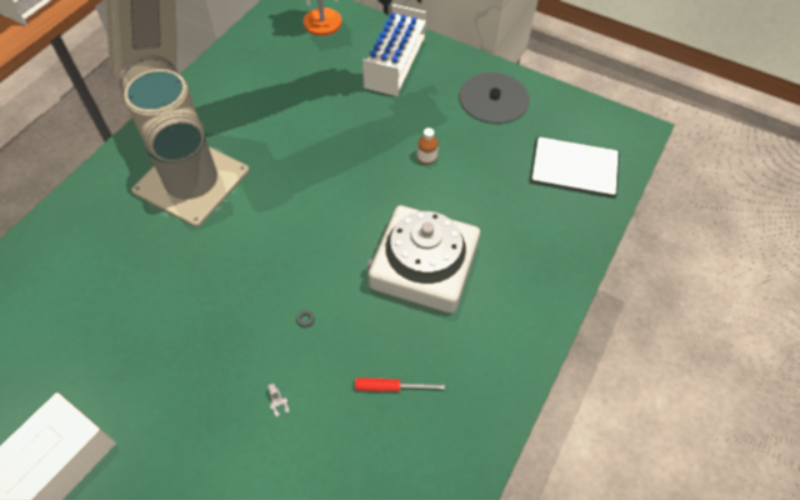

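```bash
cat > h.py <<'E'
from cell import ctrl, viewer, spotter
import cv2, numpy as np
from scipy.spatial.transform import Rotation as R
def q(deg): return (R.from_euler('z',deg,degrees=True)*R.from_euler('x',180,degrees=True)).as_quat()
def lm(t,c="wrist"):
    for d in spotter.landmark_of(t,c)[:2]: print(t,np.round(d["point"],1).tolist(),round(d["conf"],2))
def ray(u,v,z,c="wrist",info=None):
    i=info or viewer.camera_info(c); f=200/np.tan(np.radians(i["fov_y"]/2)); E=np.array(i["extrinsics"])
    d=E[:3,:3]@np.array([(u-i["cx"])/f,-(v-i["cy"])/f,-1]); o=E[:3,3]; return o+d*(z-o[2])/d[2]
def st(): s=ctrl.state(); print("t",round(s["time_s"],2),"tcp",np.round(s["tcp_pos"],1),"F",np.round(s["wrist_force"],2),"g",round(s["grip_width"],3)); return s
E
python3 - <<'E'
from h import *
ctrl.move_ptp([540,70,400],q(56)); i=viewer.camera_info("wrist"); print(np.round(i["extrinsics"],2).tolist(),i["fov_y"],i["cx"],i["cy"])
im=viewer.camera("wrist"); [lm(t) for t in ("spindle","centrifuge","hub_top")]; st(); a=im
ctrl.move_ptp([470,-310,260],q(56)); i=viewer.camera_info("wrist"); print(np.round(i["extrinsics"],2).tolist()); st()
b=viewer.camera("wrist"); [lm(t) for t in ("clip","clip_mouth","clip_tab")]
m=spotter.masks_of("clip","wrist")
for d in m[:1]: print(d["conf"],d["pixels"].sum(),np.argwhere(d["pixels"]).mean(0))
cv2.imwrite("pics/c.png",a); cv2.imwrite("pics/d.png",b)
E
```

```text
[[0.56, -0.79, -0.25, 473.91], [0.83, 0.53, 0.17, 113.65], [-0.0, -0.31, 0.95, 469.21], [0.0, 0.0, 0.0, 1.0]] 61.25693985251689 323.8258695049236 195.42178333332387
spindle [612.0, 73.2, 143.6] 0.85
centrifuge [613.8, 74.2, -2.1] 0.59
centrifuge [536.6, -368.9, -0.4] 0.37
t 3.13 tcp [539.9  70.7 399.8] F [-0.52  0.59  0.77] g 1.002
[[0.56, -0.79, -0.25, 404.6], [0.83, 0.53, 0.17, -266.51], [-0.0, -0.31, 0.95, 329.9], [0.0, 0.0, 0.0, 1.0]]
t 4.65 tcp [ 470.7 -309.4  260.5] F [-0.01 -1.19 -0.46] g 1.0
clip [520.6, -361.8, 3.8] 0.77
clip_mouth [534.2, -367.7, 0.4] 0.56
clip_tab [497.7, -345.9, 40.9] 0.81
0.83 906 [222.7781457  310.20419426]
```

View pics/c.png

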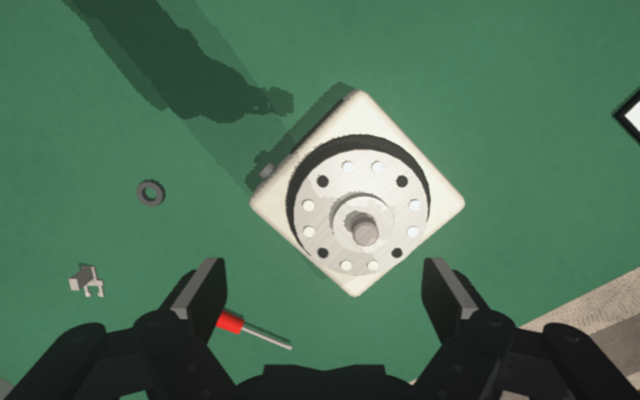

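View pics/d.png

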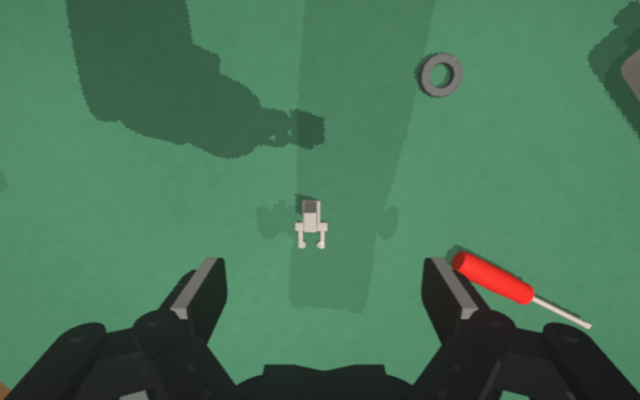

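```bash
python3 - <<'E'
from h import *
x,y=496.3,-345.4
ctrl.move_ptp([x,y,150],q(56)); ctrl.move_straight([x,y,80],velocity=100)
st(); ctrl.set_gripper(0.0,100); st(); ctrl.move_straight([x,y,160]); ctrl.hold(0.2); st()
i=viewer.camera_info("wrist"); a=viewer.camera("wrist"); [lm(t) for t in ("clip","clip_mouth","clip_tab")]
# pose above spindle approach: look closely at the spindle
c,s=np.cos(np.radians(-34)),np.sin(np.radians(-34)); D=np.array([c,s])
p=np.array([613,73.5])-D*(32+45)
ctrl.move_ptp([*p,310],q(56)); ctrl.hold(0.2); st()
b=viewer.camera("wrist"); print(viewer.camera_info("wrist")["extrinsics"].tolist()); lm("spindle")
print(ctrl.state()["joint_pos"].round(2))
cv2.imwrite("pics/e.png",a[150:]); cv2.imwrite("pics/f.png",b)
E
```

```text
t 6.29 tcp [ 496.8 -345.8   80.7] F [-0.28  1.16 -0.12] g 1.002
t 6.97 tcp [ 496.5 -345.5   80.3] F [-0.01  0.48  2.7 ] g 0.122
t 7.85 tcp [ 495.5 -344.7  158.4] F [-0.01 -0.11 -0.32] g 0.122
clip [519.4, -362.1, 81.3] 0.64
clip_mouth [533.0, -373.1, 74.7] 0.64
clip_tab [491.7, -350.4, 120.0] 0.67
t 10.03 tcp [549.3 115.7 309.6] F [ 0.59 -0.25  0.44] g 0.122
[[0.5599735461552304, -0.7890939758213352, -0.25250806903704004, 483.4456162282105], [0.8285097557884794, 0.5329272437367455, 0.1719306181180937, 158.92586213520616], [-0.0011009857630286603, -0.30548199653274805, 0.9521972157198928, 379.10263982509423], [0.0, 0.0, 0.0, 1.0]]
[ 0.09  0.16 -0.16  1.25 -0.    0.69]
```

View pics/f.png

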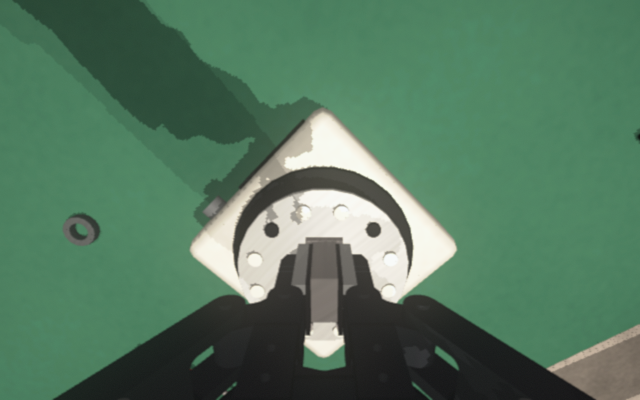

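```bash
cat >> h.py <<'E'
def tri(obs):
    A=np.zeros((3,3));b=np.zeros(3)
    for i,u,v in obs:
        o=np.array(i["extrinsics"])[:3,3]; d=ray(u,v,0,info=i)-o; d/=np.linalg.norm(d); P=np.eye(3)-np.outer(d,d); A+=P;b+=P@o
    x=np.linalg.solve(A,b); return x
E
python3 - <<'E'
from h import *
import pickle
out=[];infos=[]
for yaw in (56,146):
    a=np.radians(yaw-90); D=np.array([np.cos(a),np.sin(a)]); p=np.array([613,73.5])+D*55
    ctrl.move_ptp([*p,320],q(yaw)); ctrl.hold(0.25); st(); infos.append(viewer.camera_info("wrist")); im=viewer.camera("wrist"); lm("spindle")
    i=infos[-1]; E=np.array(i["extrinsics"]); f=200/np.tan(np.radians(i["fov_y"]/2)); c=E[:3,:3].T@(np.array([613,73.5,163])-E[:3,3]); u=i["cx"]+f*c[0]/-c[2]; v=i["cy"]-f*c[1]/-c[2]
    u0,v0=int(u)-65,max(0,int(v)-65); print(u,v,"crop",u0,v0); out.append(cv2.resize(im[v0:v0+130,u0:u0+130],(400,400),interpolation=cv2.INTER_CUBIC)); cv2.imwrite(f"pics/g{yaw}.png",im)
pickle.dump(infos,open("infos.pkl","wb")); cv2.imwrite("pics/g.png",np.hstack(out))
E
```

```text
t 10.97 tcp [657.8  43.6 320.2] F [ 0.23  0.39 -0.59] g 0.119
spindle [613.8, 72.9, 140.8] 0.82
325.7019509156901 126.44274168602851 crop 260 61
t 12.62 tcp [643.8 118.9 320. ] F [-0.18  0.36 -0.33] g 0.121
spindle [615.1, 75.1, 139.9] 0.86
323.5012415626556 126.46724539790401 crop 258 61
```

View pics/g.png

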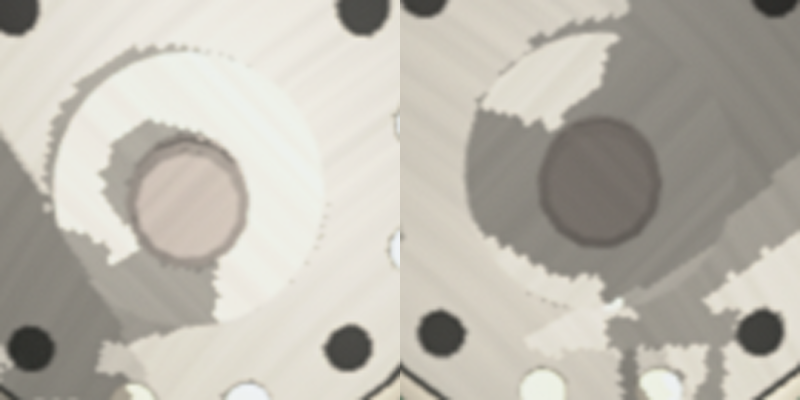

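```bash
python3 - <<'E'
from h import *
import pickle
I=pickle.load(open("infos.pkl","rb"))
px=[(321.7,127.3),(323,120)]
print(tri([(I[k],*px[k]) for k in (0,1)]), [I[k]["extrinsics"][2][3] for k in (0,1)])
for z in (150,157,163,170): print(z,[ray(*px[k],z,info=I[k])[:2].round(1) for k in (0,1)])
# hub: circle centre in view1 crop approx
h=(260+187.5/3.077, 61+187/3.077); 
for z in (126,138,150): print(z, ray(*h,z,info=I[0]).round(1))
E
```

```text
[611.86825272  70.43757844 157.20959678] [np.float64(389.61587310672047), np.float64(389.40912257250994)]
150 [array([613.1,  70.1]), array([611.6,  70.8])]
157 [array([612.5,  70.6]), array([611.2,  70.3])]
163 [array([612.,  71.]), array([610.9,  69.8])]
170 [array([611.4,  71.5]), array([610.6,  69.3])]
126 [611.5  70.3 126. ]
138 [610.6  71.1 138. ]
150 [609.7  71.8 150. ]
```

```bash
cat >> h.py <<'E'
D=np.array([np.cos(np.radians(-34)),np.sin(np.radians(-34))]); N=np.array([-D[1],D[0]]); S=np.array([612.7,71.7])
def go(a,l,z,v=150):  # clip origin at along a (from spindle, D), lateral l, underside z
    ctrl.move_straight([*(S+D*(a-31)+N*l),z+80.3],velocity=v)
def rd(F0=0):
    s=ctrl.state(); f=s["wrist_force"]-F0; p=s["tcp_pos"]; d=p[:2]-S
    return np.round([s["time_s"],d@D+31,d@N,p[2]-80.3,f[:2]@D,f[:2]@N,f[2]],2)
E
python3 - <<'E'
from h import *
ctrl.move_ptp([*(S+D*(-31-31)),200+80.3],q(56)); go(-31,0,165,120); ctrl.hold(0.3)
F0=np.mean([ (ctrl.hold(0.03),ctrl.state()["wrist_force"])[1] for _ in range(6)],0); print(F0,rd(F0)); np.save("F0.npy",F0)
z=158; go(-31,0,z,60); print(rd(F0))
hit=False
while z>122:
    z-=1; go(-31,0,z,25); r=rd(F0)
    if z%4==0: print(r)
    if abs(r[6])>2 or np.hypot(r[4],r[5])>3:
        print("hit?",r); ctrl.hold(0.1); r=rd(F0); print(r)
        if abs(r[6])>1.5: break
im=viewer.camera("scene"); cv2.imwrite("pics/h.png",cv2.resize(im[130:270,250:420],(800,659))[:600])
lm("clip","scene"); lm("spindle","scene"); print(z)
E
```

```text
[ 6.16689124e-04  2.50691015e-01 -6.80588811e-01] [ 1.5060e+01 -3.0930e+01  6.0000e-02  1.6528e+02  8.7000e-01  9.0000e-01
 -2.6000e-01]
[ 15.32 -31.46  -0.37 157.14  -0.62  -0.4   -0.38]
[ 15.82 -31.02  -0.   155.99   0.2   -0.17   0.33]
[ 1.6820e+01 -3.1050e+01 -5.0000e-02  1.5189e+02  7.4000e-01  4.0000e-02
  1.4000e-01]
[ 1.7820e+01 -3.1020e+01 -5.0000e-02  1.4791e+02  5.0000e-02 -1.0000e-01
  6.0000e-02]
[ 1.8820e+01 -3.1040e+01 -5.0000e-02  1.4391e+02 -2.2000e-01 -2.4000e-01
  3.1000e-01]
[ 1.9820e+01 -3.0980e+01  0.0000e+00  1.3998e+02 -9.0000e-02 -2.6000e-01
  4.8000e-01]
hit? [ 20.08 -30.65   0.29 139.82  -0.7   -0.21   4.13]
[ 20.18 -30.66   0.28 139.78   0.39  -0.52   5.57]
clip [587.3, 87.7, 138.9] 0.52
clip [588.5, 85.3, 138.3] 0.32
spindle [609.9, 69.7, 139.2] 0.73
139
```

View pics/h.png

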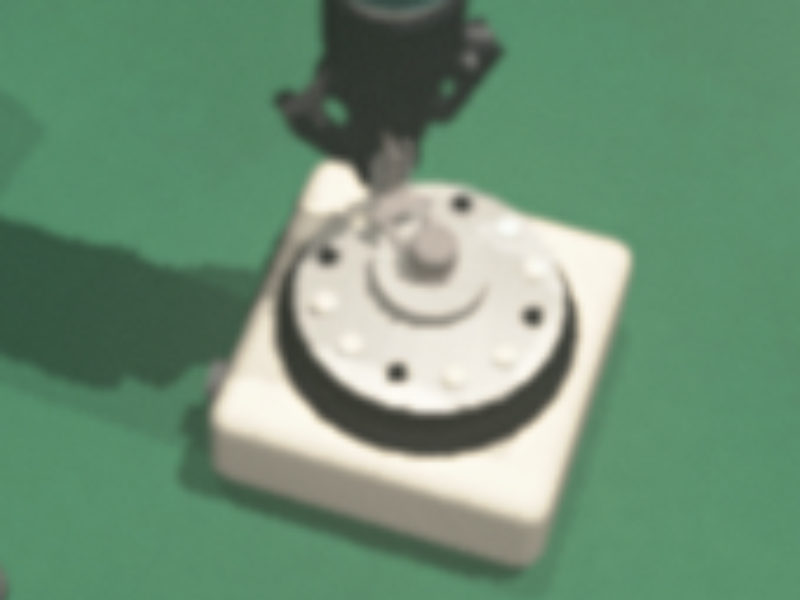

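```bash
python3 - <<'E'
from h import *
k=800/170
f=lambda u,v,z: ray(250+u/k,130+v/k,z,"scene")[:2]
P=f(432,243,165); print("spindle",P)
for n,uv,z in (("tipL",(370,240),142),("tipR",(428,208),142),("tabtop",(393,147),176)):
    d=f(*uv,z); print(n,d,((d-P)@D).round(1),((d-P)@N).round(1))
i=viewer.camera_info("scene");E=np.array(i["extrinsics"]);ff=200/np.tan(np.radians(i["fov_y"]/2))
for a,l,z in ((-19,-14,142),(-19,14,142),(-19,0,142),(-63,0,178),(0,0,165)):
    X=np.array([*(S+D*a+N*l),z]);c=E[:3,:3].T@(X-E[:3,3]); print(a,l,(i["cx"]-ff*c[0]/c[2]-250)*k,(i["cy"]+ff*c[1]/c[2]-130)*k)
E
```

```text
spindle [616.27408586  68.79930225]
tipL [579.15088344  67.64174941] -30.1 -21.7
tipR [596.5608588  103.25459724] -35.6 17.5
tabtop [570.02538435 107.54472501] -60.0 6.3
-19 -14 388.34102800595593 243.58034126814815
-19 14 432.9625775567341 225.8327292255451
-19 0 410.7075539009504 234.68436100028518
-63 0 377.51733549249394 138.5415159262132
0 0 428.7733260183059 236.48435790328463
```

```bash
python3 - <<'E'
from h import *
F0=np.load("F0.npy")
go(-31,0,143,30); ctrl.hold(0.2); print(rd(F0))
a=-31
while a<-8:
    a+=0.75; go(a,0,143,20); r=rd(F0); print(r[1:])
    if np.linalg.norm(r[4:])>3.5:
        ctrl.hold(0.15); r=rd(F0); print("hold",r)
        if np.linalg.norm(r[4:])>3: break
lm("clip","scene")
E
```

```text
[ 2.0810e+01 -3.1240e+01 -1.9000e-01  1.4248e+02  1.4000e-01 -2.0000e-01
  2.5000e-01]
[-3.020e+01 -2.000e-02  1.429e+02 -2.500e-01 -5.100e-01 -1.400e-01]
[-29.4    0.   143.03   0.8   -0.44  -0.63]
[-2.8700e+01 -1.0000e-02  1.4301e+02 -3.5000e-01 -4.0000e-02 -2.2000e-01]
[-2.796e+01 -1.000e-02  1.430e+02  1.080e+00 -7.200e-01 -1.500e-01]
[-2.721e+01 -1.000e-02  1.430e+02  3.700e-01 -4.600e-01 -2.800e-01]
[-2.6450e+01  1.0000e-02  1.4303e+02  1.1000e-01 -3.0000e-01  2.0000e-01]
[-2.5700e+01  2.0000e-02  1.4301e+02 -3.9000e-01 -1.7000e-01 -3.0000e-01]
[-2.4930e+01  1.0000e-02  1.4303e+02  1.1200e+00 -7.4000e-01  2.2000e-01]
[-2.4200e+01 -1.0000e-02  1.4301e+02  6.1000e-01 -4.8000e-01 -3.0000e-02]
[-2.3450e+01 -2.0000e-02  1.4299e+02  6.0000e-02 -5.8000e-01 -5.7000e-01]
[-2.271e+01  1.000e-02  1.430e+02  1.020e+00 -2.600e-01 -5.000e-02]
[-2.1940e+01 -0.0000e+00  1.4301e+02  4.0000e-02 -4.5000e-01 -9.0000e-02]
[-2.1200e+01  1.0000e-02  1.4301e+02  0.0000e+00 -1.5000e-01  7.0000e-02]
[-2.0460e+01  0.0000e+00  1.4299e+02  1.4000e-01 -5.7000e-01 -6.3000e-01]
[-1.9710e+01 -1.0000e-02  1.4299e+02  8.2000e-01  2.0000e-01 -7.3000e-01]
[-1.8950e+01  1.0000e-02  1.4299e+02  4.2000e-01  5.0000e-01 -6.0000e-01]
[-1.8210e+01  2.0000e-02  1.4301e+02  1.4000e-01  8.0000e-02 -5.5000e-01]
[-1.744e+01  2.000e-02  1.430e+02  2.700e-01 -2.000e-01  6.200e-01]
[-16.69  -0.   143.    -0.32  -0.89   0.36]
[-1.6080e+01 -1.1000e-01  1.4293e+02 -5.3000e-01 -5.8000e-01 -8.4000e-01]
[-15.47  -0.25 142.8   -0.21  -0.96   0.7 ]
[-14.93  -0.25 142.72  -2.07  -0.64   0.96]
[-14.36  -0.27 142.65  -2.99  -1.46  -0.31]
[-13.64  -0.26 142.57  -5.47  -1.5   -0.36]
hold [ 26.96 -13.64  -0.25 142.58  -5.35  -1.52  -0.24]
clip [587.3, 87.7, 138.9] 0.52
clip [588.5, 85.3, 138.3] 0.32
```

```bash
python3 - <<'E'
from h import *
F0=np.load("F0.npy")
a=-13; l=-0.5; z=143
while a<5:
    a+=0.5; go(a,l,z,20); r=rd(F0); print(a,round(l,2),r)
    l+=np.clip(0.12*r[5],-.3,.3) if abs(r[5])>.8 else 0
    z+=np.clip(0.1*r[6],-.2,.2) if abs(r[6])>1.2 else 0
    n=np.linalg.norm(r[4:])
    if n>13 or (r[1]>-5 and r[4]<-8): print("stop"); break
E
```

```text
-12.5 -0.5 [ 27.26 -13.03  -0.44 142.71  -5.23  -2.08  -1.08]
-12.0 -0.75 [ 27.51 -12.56  -0.55 142.76  -3.86  -0.29  -0.97]
-11.5 -0.75 [ 27.76 -12.    -0.54 142.78  -5.01  -1.34   0.28]
-11.0 -0.91 [ 2.8010e+01 -1.1410e+01 -6.1000e-01  1.4283e+02 -5.2100e+00 -5.0000e-01
 -1.4000e-01]
-10.5 -0.91 [ 2.8260e+01 -1.0370e+01 -5.8000e-01  1.4314e+02 -3.8000e+00  1.2000e-01
  3.9000e-01]
-10.0 -0.91 [ 2.8510e+01 -9.2300e+00 -6.1000e-01  1.4337e+02 -2.3600e+00 -1.3600e+00
  1.3000e-01]
-9.5 -1.07 [ 28.76  -8.55  -0.7  143.44  -1.12   0.74  -0.6 ]
-9.0 -1.07 [ 29.01  -8.38  -0.74 143.38  -0.28   0.67  -0.32]
-8.5 -1.07 [ 2.9260e+01 -8.2100e+00 -8.3000e-01  1.4327e+02 -1.3800e+00  1.1700e+00
 -6.0000e-02]
-8.0 -0.93 [ 2.9510e+01 -7.8400e+00 -8.4000e-01  1.4303e+02  6.0000e-02  1.0700e+00
  8.0000e-02]
-7.5 -0.8 [ 29.76  -7.3   -0.83 142.93  -0.59   1.34  -1.22]
-7.0 -0.64 [ 30.01  -6.63  -0.71 142.88   0.89   1.7   -0.33]
-6.5 -0.44 [ 30.26  -6.17  -0.58 142.88   0.38   0.86  -0.84]
-6.0 -0.34 [ 30.51  -5.75  -0.49 142.9    2.4   -1.28  -0.23]
-5.5 -0.49 [ 30.76  -5.33  -0.54 142.94   2.43  
[... 387 characters left out ...]
000e-01]
-2.5 -0.49 [ 3.2260e+01 -2.6500e+00 -5.1000e-01  1.4267e+02  3.7000e-01 -2.9000e-01
  5.0000e-02]
-2.0 -0.49 [ 32.51  -2.09  -0.48 142.67   0.79  -0.79   0.72]
-1.5 -0.49 [ 32.76  -1.49  -0.5  142.73   0.21   0.46   0.28]
-1.0 -0.49 [ 33.01  -1.12  -0.51 142.67  -0.24  -0.6    0.94]
-0.5 -0.49 [ 3.3260e+01 -9.3000e-01 -5.1000e-01  1.4264e+02 -1.8400e+00  1.2000e-01
  9.6000e-01]
0.0 -0.49 [ 33.51  -0.77  -0.57 142.52  -4.54  -0.35   2.09]
0.5 -0.49 [ 33.76  -0.62  -0.57 142.58  -4.94   0.71   1.75]
1.0 -0.49 [ 34.01  -0.49  -0.6  142.62  -5.89   1.08   1.38]
1.5 -0.36 [ 34.26  -0.4   -0.55 142.62  -7.96  -0.15   1.84]
2.0 -0.36 [ 34.51  -0.3   -0.56 142.64  -8.12   1.81   1.64]
stop
```

```bash
python3 - <<'E'
from h import *
F0=np.load("F0.npy")
go(-0.6,-0.45,142.3,20); ctrl.hold(0.2); print(rd(F0))
go(-2.2,-0.45,142.3,20); ctrl.hold(0.2); print("tug",rd(F0))
go(-0.7,-0.45,142.3,20); ctrl.hold(0.2); print(rd(F0))
ctrl.set_gripper(0.5); print(rd(F0)); go(-0.7,-0.45,215,120); st()
p=S+D*55; ctrl.move_ptp([*p,320],q(56)); ctrl.hold(0.2); i=viewer.camera_info("wrist"); im=viewer.camera("wrist"); [lm(t) for t in ("clip","clip_tab","clip_mouth","spindle")]; st()
cv2.imwrite("pics/k.png",cv2.resize(im[30:230,200:450],(800,640))[:600])
E
```

```text
[ 3.5000e+01 -8.4000e-01 -5.7000e-01  1.4206e+02 -4.6200e+00  8.0000e-02
  4.2000e-01]
tug [ 3.5450e+01 -1.4200e+00 -2.9000e-01  1.4269e+02  1.0000e-02  2.7000e-01
  9.0000e-02]
[ 35.9   -0.97  -0.42 142.23  -2.77  -0.27   1.88]
[ 36.31  -0.31  -0.41 142.49   0.34  -0.61   1.57]
t 37.07 tcp [585.8  89.  294.7] F [-0.74  0.54 -0.16] g 0.5
clip_tab [581.2, 88.9, 178.7] 0.92
spindle [611.9, 72.8, 140.6] 0.91
spindle [615.5, 74.7, -3.1] 0.49
t 37.97 tcp [657.8  41.4 320. ] F [ 0.43  0.24 -0.53] g 0.503
```

View pics/k.png

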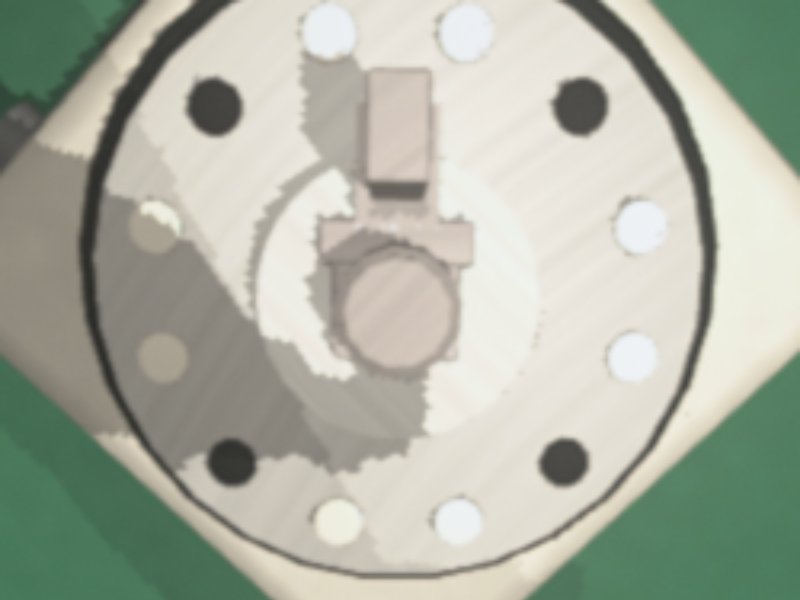

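```bash
python3 - <<'E'
from h import *
f=lambda u,v,z: ray(200+u/3.2,30+v/3.2,z)[:2]
t=f(399,126,180);h=f(400,309,165.4); d=t-h; print(t,h,d@D,d@N)
tf=f(399,181,180); tb=f(399,69,180); print((tf-tb)@D,(tf-h)@D,(tb-h)@D)
L=f(318,240,146)-h; r=f(473,240,146)-h; print(L@D,r@D,(r-L)@N)
E
```

```text
[584.0132198  90.0472157] [612.6859254   71.05247782] -34.39247287530939 -0.28622211821236754
19.085623665331163 -24.878350281615027 -43.9639739469462
-12.66480719141081 -12.696143274769474 33.7642104608328
```

```bash
python3 - <<'E'
from h import *
ctrl.hand_in(); st()
E
```

```text
the job is handed in; nothing more can be done
the job is handed in; nothing more can be done
```

The clip is in the groove round the spindle and snapped home. I let go of it and handed the job in at about 38 s of the 58 s.

- **Pick-up and height:** I gripped the clip by its tab and lifted it clear of the bench. Lowering the prongs gently onto the hub put its top at about 140 mm, with a touch of about 5.6 N. I then lifted 3 mm to reach the groove.
- **Pushing in:** First contact came about 15 mm short of the axis. The push read about 5.5 N at most, then dropped off as the prongs snapped past the neck. The clip then met a firm stop about 0.5 mm short of where I put the axis, and I stopped pushing at about 8.5 N. Every force stayed below 15 N.
- **Last checks:**
    - The final wrist picture shows the clip round the spindle, centred sideways to about 0.3 mm, with its cross-bar about where it should be.
    - The top of the tab measured 34.4 mm behind the axis instead of 32 mm. I put that down to the allowed sag and camera error, because the travel and the stop both say it is home. I did not nudge it again.
    - A small pull-back before release met no force over about 0.6 mm, so it shows only free play and does not confirm the latch.
    - The network did not report the clip itself in that last picture, only its tab and the spindle.
- **Other things:** I did not work near the collar, screwdriver or bottle, but I did not check their positions again at the end.

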